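# Clear the tray, fetch the gauge block, wring it on and put the rest back

### The arm

A 6-joint arm with a two-finger parallel gripper is mounted at the origin on the work surface; the furniture and walls round the work are solid. World frame = base frame: x ahead of the robot, y to its left, z up, the work surface at z = 0. Lengths are in m, angles in rad, forces in N, time in s.
With the tool pointing down it reaches from about 0.35 to 0.725 m from the base axis. Payload 6 kg.
Tool frame: the origin (TCP) lies midway between the tips of the shut fingers; the grasp point (between the pads) lies 19 mm behind it (ctrl.pinch_z is the distance from the TCP to the grasp point, in m); z points along the fingers, x is the direction in which the jaws open and shut, and the axes are right-handed (so a half turn about z gives the same grasp; the last joint's range is limited). The gripper opens to 85 mm and grips with 20 to 120 N. Pads are 22 mm wide; open, the fingers measure 114 mm over their backs; the gripper's body (76 mm by 85 mm) begins 54 mm behind the grasp point. The pads swing forward as they close: fully open they stand 13 mm farther back than shut.
Start: joints at [1.498, 0.04, 0.085, 0, -1.615, -0.334], TCP at [0.237, 0.551, 0.231] pointing down, gripper open.
Joint ranges: [-2.56, 2.56], [-1.29, 2.01], [-1.08, 1.49], [-3.29, 1.98], [-2.81, -0.18], [-2.99, 2.99]. Speed limits (rad/s): [2.57, 2.57, 3.01, 3.14, 3.14, 3.14].

### API

Orientations are given as a unit quaternion [w, x, y, z].
In Python, from plant import ctrl, optics gives the robot as it stands. The module is installed in compiled form; this text tells all that it offers.
- The arm moves only by the shell command python3 -m pendant 'ROWS'. ROWS is JSON, a list of rows, each a list of 5 numbers: the closure in counts, from 0 (fully open) to 255 (shut), then the shift along the tool's x, y, z in mm, then the turn about the tool's z in degrees. A call has 1 to 8 rows; each row is the pose to reach, as a shift and turn from the pose commanded when the call began, along the tool's axes at that moment; what a row does not reach only later rows make up. A row lasts 1/8 s, in which the tool goes at most 62.5 mm and 10.7 degrees, less where a joint would pass 70% of its speed; a pose out of reach is approached as far as the arm can. A call with a gripper value outside its range is refused whole. The fingers move at their own pace and stop on an object; the grip force is fixed at half the most. Time passes only in rows, so rows that repeat a pose let the fingers close. It gives the time, the measured TCP pose, the force and the opening at its end, in the units of the state.
- ctrl.read_state(): the state, without advancing time (a new reading comes with each control period).
- optics.camera(name): name is "scene" or "top" or "wrist"; returns the picture (384x512x3 uint8, red, green, blue); there is no depth.
- optics.calibration(name): a dict with "fx", "fy", "cx", "cy" (pixels), "position" and "orientation" of the camera in the world; the wrist camera has in their place "T_tool_cam" (4x4, takes a point from camera to tool coordinates, whose origin is the TCP and whose axes are the tool frame's). Camera axes: x right, y down, z forward; pixel columns grow to the right and rows downward; lengths in m; the calibration is good to about 2 mm. A picture is of the moment at which its call begins: read the wrist's pose just before it. calibration takes no time and is no camera call.
- ctrl.close_job(): hands the job in, once; it reports no verdict.
The state is a dict: "time": time; "qpos": joint angles; "qd": joint speeds; "joint_torque": joint torques, N m; "tcp_pos": TCP position; "tcp_rot": TCP orientation; "force": force on the tool from outside, world axes, zero at the start; "torque": the same for the moment, N m; "gripper_width": finger opening in m.
Only numpy, scipy, OpenCV 4.12 (cv2) and the standard library are available. Lean on these libraries where they do the work, as an engineer would, in place of code of your own. Each camera call takes 0.05 s, during which the arm holds its last target. There are 200 camera calls.

### The job

Move the round tin, the small glue bottle and the tape measure out of the wooden tray and stand them upright on the blue folder, so that you can get the steel gauge block lying behind them. Lay the gauge block on the reference block of the setting stand, in line with it and with about half its length overhanging the open end, and wring it on: slide it along, lying on the reference block all the way, until it meets the end stop and sits squarely over the reference block. Only then put the tin, the bottle and the tape measure back in the tray, each upright just where it stood at the start, the tape measure pointing the same way as before.

Things in the scene. Friction and masses are not known exactly. Their poses are not given: they have to be found in the camera images.
- tin_c (a point): Round tin, light body with a dark blue lid, upright: 66 mm across at the lid, 60 mm high. The point is its centre, half-way up (30 mm above its underside). z is up.
- bottle_c (a point): Small round glue bottle, white body with a yellow pointed cap, upright: 32 mm across, 100 mm high. The point is its centre, half-way up (50 mm above its underside). z is up.
- tape_c (a point): Yellow and black tape measure standing on edge: 78 mm long, 39 mm thick, 68 mm high. The point is its centre, half-way up (34 mm above its underside). Its y axis runs along its length, its x axis across the 39 mm thickness, z is up. At the start its length points roughly along the tray's x axis.
- block_c (a point): The loose gauge block: plain ground steel bar, 36 mm wide (its x), 70 mm long (its y), 30 mm high (z up), 0.4 kg. It lies at the back of the tray behind the three others. The point is its centre, 15 mm above its underside. Half overhanging, it tips off if it is let go.
- bay: Fixed wooden tray, 180 (x) by 334 mm (y), open at -x; origin: centre of its underside. Floor 8 mm thick. Walls 10 mm thick: back rail at +x, 30 mm high, inner face x = 80 mm; cheeks at +/-y, 22 mm high, inner faces y = +/-157 mm. Tin, bottle and tape measure stand on the floor in a row along y about 92 mm apart, in any order; the gauge block lies along y between row and back rail.
- folder: Blue card folder lying flat and fixed, the side area: 170 mm (x) by 240 mm (y), 8 mm thick; origin at the centre of its underside. Things on it stand 8 mm above the worktop.
- stand: Setting stand, fixed: a dark steel foot, 56 mm (x) by 140 mm (y), 10 mm thick, origin at the centre of its underside. On it, fixed, the bright steel reference block, 28 mm wide (x), 70 mm long (y), 22 mm high, and at its +y end the dark steel end stop, 40 mm wide, 46 mm high above the worktop.
- stand_face (a point): Centre of the reference block's top face, 32 mm above the worktop. y points along the block to the end stop, whose face is at y = +35.5 mm and rises 14 mm above this face; the -y end is open. Once home, the gauge block's centre is 15 mm straight above this point (within 1 mm in y), and it stands out 4 mm on each long side of the reference block.
Not all that is in view belongs to the job. Leave any orange or red look-alike of the part that bears block_c alone.

How it is judged:
On the way, in this order (a step that is already met when the one before it is completed fails the run):
1. tin, bottle and tape measure all stand upright on the folder, the gauge block still in the tray (x of tin_c in the frame of folder between -0.085 and 0.085 m and y of tin_c in the frame of folder between -0.12 and 0.12 m and height (world z) of tin_c below 0.044 m and angle between each of tin_c, bottle_c, tape_c's own z axis and vertical below 0.12 rad and x of bottle_c in the frame of folder between -0.085 and 0.085 m and y of bottle_c in the frame of folder between -0.12 and 0.12 m and height (world z) of bottle_c below 0.064 m and x of tape_c in the frame of folder between -0.085 and 0.085 m and y of tape_c in the frame of folder between -0.12 and 0.12 m and height (world z) of tape_c below 0.048 m and distance of block_c from where it was at the start of the episode below 0.04 m), for 0.2 s.
2. the gauge block lies on the reference block, in line, with 18 to 52 mm of it overhanging the open end (x of block_c in the frame of stand_face between -0.008 and 0.008 m and z of block_c in the frame of stand_face between 0.012 and 0.0185 m and angle between the y axis of block_c and the y axis of stand_face, either way round below 0.12 rad and angle between block_c's own z axis and vertical below 0.1 rad and y of block_c in the frame of stand_face between -0.052 and -0.018 m), for 0.1 s.
3. it is being slid towards the stop, still lying on the reference block (x of block_c in the frame of stand_face between -0.008 and 0.008 m and z of block_c in the frame of stand_face between 0.012 and 0.0185 m and angle between the y axis of block_c and the y axis of stand_face, either way round below 0.12 rad and angle between block_c's own z axis and vertical below 0.1 rad and y of block_c in the frame of stand_face between -0.014 and -0.006 m).
4. the gauge block is home against the stop while the other three still stand on the folder (x of block_c in the frame of stand_face between -0.008 and 0.008 m and z of block_c in the frame of stand_face between 0.012 and 0.0185 m and angle between the y axis of block_c and the y axis of stand_face, either way round below 0.12 rad and angle between block_c's own z axis and vertical below 0.1 rad and y of block_c in the frame of stand_face between -0.005 and 0.005 m and x of tin_c in the frame of folder between -0.085 and 0.085 m and y of tin_c in the frame of folder between -0.12 and 0.12 m and height (world z) of tin_c below 0.044 m and angle between each of tin_c, bottle_c, tape_c's own z axis and vertical below 0.12 rad and x of bottle_c in the frame of folder between -0.085 and 0.085 m and y of bottle_c in the frame of folder between -0.12 and 0.12 m and height (world z) of bottle_c below 0.064 m and x of tape_c in the frame of folder between -0.085 and 0.085 m and y of tape_c in the frame of folder between -0.12 and 0.12 m and height (world z) of tape_c below 0.048 m), for 0.2 s.
At the end, for the whole second after the job is handed in: The gauge block lies on the reference block within 5 mm of home along it, 8 mm across and 0.12 rad; tin, bottle and tape measure stand upright within 15 mm of where each stood at the start, the tape measure's length within 0.3 rad of the tray's x axis; all released and at rest (x of block_c in the frame of stand_face between -0.008 and 0.008 m and z of block_c in the frame of stand_face between 0.012 and 0.0185 m and angle between the y axis of block_c and the y axis of stand_face, either way round below 0.12 rad and angle between each of block_c, tin_c, bottle_c, tape_c's own z axis and vertical below 0.1 rad and y of block_c in the frame of stand_face between -0.005 and 0.005 m and distance of each of tin_c, bottle_c, tape_c from where it was at the start of the episode below 0.015 m and linear speed of each of tin, bottle, tape, block below 0.01 m/s and angle between the y axis of tape_c and the x axis of bay, either way round below 0.3 rad); the robot touches nothing.
It fails at once if the tin is knocked over (angle between tin_c's own z axis and vertical above 0.6 rad).
It fails at once if the bottle is knocked over (angle between bottle_c's own z axis and vertical above 0.6 rad).
It fails at once if the tape measure is knocked over (angle between tape_c's own z axis and vertical above 0.6 rad).
It also fails if it takes over 144 s, if anything falls off the work surface, if the arm or the gripper's body presses on something with over 40 N, if the wrist force passes 120 N, or if a joint passes its speed limit or range.

## Working session

There is one attempt and no reset: what is moved stays moved. The work goes in short steps, Python scripts to look and compute and a shell command to move; the robot and the scene stay as the last step left them, time stands still between calls to the robot, and variables do not carry over. Pictures are saved under pics/ and viewed, on a budget of 14 in all, crops included, one or two more only if the job needs it, and the job is handed in when it is done.

```bash
mkdir -p pics; ls; python3 - <<'E'
from plant import ctrl, optics
import cv2, json
s=ctrl.read_state()
print({k:s[k] for k in('time','tcp_pos','tcp_rot','gripper_width','force')}, ctrl.pinch_z)
for n in("scene","top","wrist"):
    print(n,optics.calibration(n))
for n in("scene","top"):
    cv2.imwrite(f"pics/{n}0.png",optics.camera(n)[:,:,::-1])
E
```

```text
pics
{'time': 0.0, 'tcp_pos': array([0.23721254, 0.55077969, 0.23028563]), 'tcp_rot': array([-6.74805595e-04, -5.49695704e-01,  8.35364534e-01, -5.22788519e-04]), 'gripper_width': 0.0856557370734045, 'force': array([-0.73172209, -1.18436088,  0.48172262])} 0.0187
scene {'fx': 447.4290852569492, 'fy': 447.4290852569492, 'cx': 256.4441210857755, 'cy': 189.007625512705, 'position': array([-0.10541868, -0.48083449,  0.81597275]), 'orientation': array([-0.34645583,  0.82397329, -0.41580252,  0.16776363])}
top {'fx': 365.7868502068755, 'fy': 365.7868502068755, 'cx': 254.57764055819558, 'cy': 196.14127531309452, 'position': array([ 0.35111725, -0.02940193,  1.05252724]), 'orientation': array([-0.05050529,  0.71307482, -0.69775691,  0.04592177])}
wrist {'fx': 284.06813738232705, 'fy': 284.06813738232705, 'cx': 254.12208539634395, 'cy': 195.6050311528987, 'T_tool_cam': array([[ 9.99999597e-01, -1.66837636e-04,  8.82080451e-04,
         7.85956198e-04],
       [-1.20517355e-04,  9.48734803e-01,  3.16073186e-01,
        -8.14072409e-02],
       [-8.89593327e-04, -3.16073165e-01,  9.48734401e-01,
        -1.41957495e-01],
       [ 0.00000000e+00,  0.00000000e+00,  0.00000000e+00,
         1.00000000e+00]])}
```

View pics/top0.png

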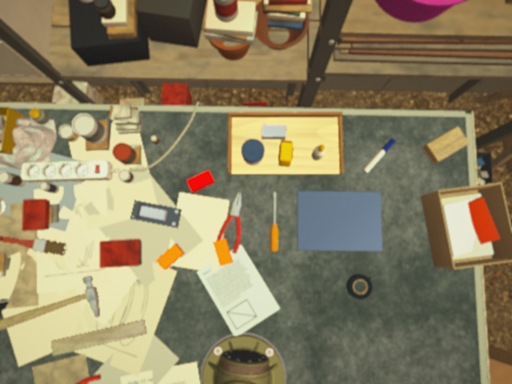

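View pics/scene0.png

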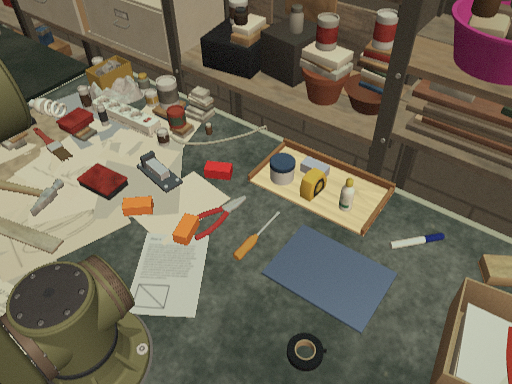

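The top view shows the tray at (228–342, 113–175), with the tin at (253,151), tape at (286,153), bottle at (320,152) and the grey gauge block at (273,131). The folder is at (340,220) and the stand at (155,214). The red bar (200,180) and the orange bars (170,256) and (222,250) are look-alikes. The only plain steel bar in the tray is the one at (273,131). I'll confirm that in an enlarged crop.

```bash
cat > h.py <<'E'
import numpy as np, cv2
from scipy.spatial.transform import Rotation as R
from plant import ctrl, optics
def q(o): return R.from_quat(np.r_[o[1:],o[0]]).as_matrix()
def cam(n,s=None):
    c=optics.calibration(n); K=(c['fx'],c['fy'],c['cx'],c['cy'])
    if n!='wrist': return K,np.array(c['position']),q(c['orientation'])
    s=s or ctrl.read_state(); T=c['T_tool_cam']; Rt=q(s['tcp_rot'])
    return K,s['tcp_pos']+Rt@T[:3,3],Rt@T[:3,:3]
def ray(C,uv,z):
    K,p,Rm=C; uv=np.atleast_2d(uv).astype(float)
    d=np.c_[(uv[:,0]-K[2])/K[0],(uv[:,1]-K[3])/K[1],np.ones(len(uv))]@Rm.T
    return p+d*((z-p[2])/d[:,2])[:,None]
def proj(C,X):
    K,p,Rm=C; c=(np.atleast_2d(X)-p)@Rm
    return np.c_[K[0]*c[:,0]/c[:,2]+K[2],K[1]*c[:,1]/c[:,2]+K[3]]
def blob(img,lo,hi,roi,show=True):
    """largest HSV blob inside roi (u0,v0,u1,v1): contour in full-image pixels"""
    u0,v0,u1,v1=roi; h=cv2.cvtColor(np.ascontiguousarray(img[v0:v1,u0:u1]),cv2.COLOR_RGB2HSV)
    m=cv2.inRange(h,np.array(lo),np.array(hi))
    cs=cv2.findContours(m,cv2.RETR_EXTERNAL,cv2.CHAIN_APPROX_NONE)[0]
    return (max(cs,key=cv2.contourArea)+[u0,v0]).reshape(-1,2)
def rect(P):
    """min-area rect of world xy points: centre, long, short (mm), long-axis angle deg"""
    (c,(w,h),a)=cv2.minAreaRect((P[:,:2]*1000).astype(np.float32))
    if w<h: w,h,a=h,w,a+90
    return np.round(c,1),round(w,1),round(h,1),round((a+90)%180-90,1)
def todelta(s,target):
    """tool-axes shift (mm) from current tcp to world target tcp; yaw of tool x"""
    Rt=q(s['tcp_rot']); return np.round((np.array(target)-s['tcp_pos'])@Rt*1000,1), np.round(np.degrees(np.arctan2(Rt[1,0],Rt[0,0])),2)
E
python3 - <<'E'
from h import *
t=cv2.imread("pics/top0.png");s=cv2.imread("pics/scene0.png")
C=cam('top')
for n,uv,z in [("tin",(253,151),.068),("tape",(286,153),.076),("bottle",(320,152),.07),("block",(273,131),.038),("stand",(155,214),.03),("folder",(340,220),.008)]:
    print(n,np.round(ray(C,uv,z)[0],3))
img=t[:,:,::-1]
for n,lo,hi,roi,z in [("folder",(100,60,60),(125,255,255),(280,180,400,260),.008),("blk",(90,15,120),(130,110,255),(255,120,292,142),.038),("lid",(100,60,30),(130,255,140),(238,135,270,168),.068),("tape",(20,150,120),(32,255,255),(275,138,296,170),.076)]:
    c=blob(img,lo,hi,roi); print(n,rect(ray(C,c,z)), cv2.minAreaRect(c))
a=cv2.resize(t[105:180,220:350],(800,462)[0:2],interpolation=cv2.INTER_CUBIC)
b=cv2.resize(t[195:235,120:190],(400,228),interpolation=3);d=cv2.resize(s[145:195,130:190],(274,228),interpolation=3)
o=np.zeros((600,800,3),np.uint8);o[:372,:644]=cv2.resize(a,(644,372));o[372:,:400]=b;o[372:,400:674]=d
cv2.imwrite("pics/crop1.png",o)
E
```

```text
tin [ 0.612 -0.014  0.068]
tape [ 0.606 -0.105  0.076]
bottle [ 0.613 -0.199  0.07 ]
block [ 0.68  -0.07   0.038]
stand [0.435 0.257 0.03 ]
folder [ 0.431 -0.266  0.008]
folder (array([ 430.2, -263. ]), 233.1, 164.2, -89.7) ((339.0, 220.5), (57.0, 82.0), 90.0)Traceback (most recent call last):
  File "<stdin>", line 8, in <module>
  File "h.py", line 22, in blob
    return (max(cs,key=cv2.contourArea)+[u0,v0]).reshape(-1,2)
            ~~~^^^^^^^^^^^^^^^^^^^^^^^^
ValueError: max() iterable argument is empty
```

```bash
python3 - <<'E'
from h import *
t=cv2.imread("pics/top0.png");s=cv2.imread("pics/scene0.png")
h=cv2.cvtColor(t,cv2.COLOR_BGR2HSV)
for n,(u,v) in dict(blk=(273,131),lid=(253,151),tape=(286,150),floor=(300,130),bottle=(320,150),foot=(135,210),ref=(152,214)).items(): print(n,h[v,u],h[v+2,u+2])
a=cv2.resize(t[105:180,220:350],(644,372),interpolation=cv2.INTER_CUBIC)
b=cv2.resize(t[195:235,120:190],(400,228),interpolation=3);d=cv2.resize(s[145:195,130:190],(274,228),interpolation=3)
o=np.zeros((600,800,3),np.uint8);o[:372,:644]=a;o[372:,:400]=b;o[372:,400:674]=d
cv2.imwrite("pics/crop1.png",o)
E
```

```text
blk [ 48  16 208] [ 48  16 209]
lid [103  94 109] [104  94 108]
tape [ 26 244 235] [ 26 244 234]
floor [ 25 104 241] [ 25 108 239]
bottle [ 21 169 149] [ 26  61 233]
foot [79 21 95] [78 14 88]
ref [ 51  12 209] [ 51  12 208]
```

View pics/crop1.png

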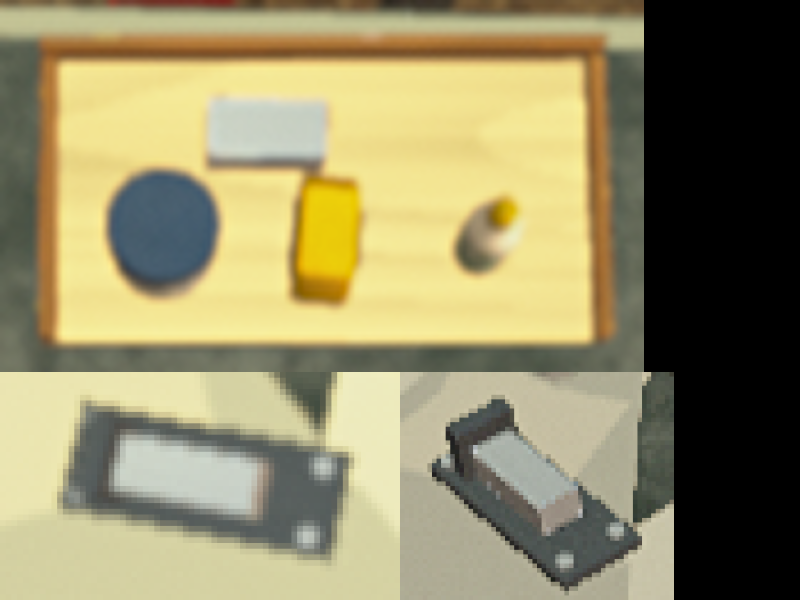

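The crop confirms the plain grey steel bar in the tray at about (273,131). On the stand, the dark stop is at the image-left (+y) end and the reference block is bright. Next I'll measure them.

```bash
python3 - <<'E'
from h import *
C=cam('top'); img=cv2.imread("pics/top0.png")[:,:,::-1]
for n,lo,hi,roi,z in [("blk",(0,0,170),(179,50,255),(258,120,290,139),.038),("lid",(95,70,30),(115,255,150),(238,135,270,168),.06+.008),("tapetop",(20,200,200),(32,255,255),(277,138,296,163),.076),("ref",(0,0,170),(90,35,255),(138,203,169,226),.032),("stand",(30,0,30),(110,60,130),(125,195,186,235),.01),("traywood",(5,110,80),(19,255,215),(224,108,348,180),.03)]:
    c=blob(img,lo,hi,roi); print(n,rect(ray(C,c,z)), np.round(cv2.minAreaRect(c)[0],1))
E
```

```text
blk (array([681.6, -71.4]), 66.1, 32.7, -88.8) [273.5 130.5]
lid (array([615. , -12.9]), 56.8, 52.6, 1.2) [252.5 150. ]
tapetop (array([ 610.1, -105. ]), 56.5, 31.4, -3.9) [286.  151.7]
ref (array([438.3, 264. ]), 70.6, 26.3, 80.0) [152.4 212.7]
stand (array([438.1, 260.6]), 135.2, 52.2, 80.4) [155.8 213.5]
traywood (array([ 648.7, -104.9]), 333.2, 183.9, -88.8) [285.  142.5]
```

Rough positions: tin (0.613,-0.013), tape (0.610,-0.105), bottle (0.613,-0.197), block (0.682,-0.071) and stand face (0.438,0.264), with the stand's y axis at 80°. The row spacing of about 92 mm and the reach both agree with the description. I'll move over the tray with tool x along world +y for a close look.

```bash
python3 - <<'E'
from h import *
s=ctrl.read_state(); print(todelta(s,(.57,-.105,.24)))
E
```

```text
(array([ 470.7, -565.1,   -8.8]), np.float64(-113.31))
```

```bash
python3 -m pendant '[[0,39,-47,-1,10],[0,78,-94,-2,20],[0,117,-141,-3,30],[0,156,-188,-4,40],[0,195,-235,-5,50],[0,235,-282,-6,60],[0,274,-329,-6,70],[0,313,-376,-7,80]]'; python3 - <<'E'
from h import *
s=ctrl.read_state(); print(todelta(s,(.57,-.105,.24)),s['qpos'])
E
```

```text
time: 1.1
tcp_pos: [0.4592, 0.1129, 0.2382]
tcp_rot: [-0.0, 0.119, 0.993, 0.0]
force: [1.4, 1.6, 0.8]
gripper_width: 0.0855
(array([-159. , -185.7,   -1.9]), np.float64(166.39)) [ 6.69529764e-01 -3.02512545e-01 -2.12874342e-01 -2.40630413e-04
 -1.66024365e+00 -9.07140604e-01]
```

```bash
python3 -m pendant '[[0,-22,-26,0,10],[0,-44,-52,0,20],[0,-66,-78,0,30],[0,-88,-104,-1,40],[0,-110,-130,-1,50],[0,-132,-156,-2,60],[0,-159,-186,-2,70],[0,-159,-186,-2,76.5]]' && python3 -m pendant '[[0,0,0,0,0],[0,0,0,0,0]]'; python3 - <<'E'
from h import *
s=ctrl.read_state(); img=optics.camera('wrist'); np.savez('w1.npz',img=img,p=s['tcp_pos'],r=s['tcp_rot'])
cv2.imwrite('pics/w1.png',img[:,:,::-1]); print(s['tcp_pos'],todelta(s,(.57,-.105,.24)))
C=cam('wrist',s)
for n,X in dict(tin=(.613,-.013,.068),tape=(.61,-.105,.076),bot=(.613,-.197,.108),blk=(.682,-.071,.038)).items(): print(n,proj(C,X))
E
```

```text
time: 2.1
tcp_pos: [0.571, -0.1048, 0.2388]
tcp_rot: [-0.001, 0.709, 0.706, -0.001]
force: [-0.6, 0.9, 0.2]
gripper_width: 0.0855
time: 2.35
tcp_pos: [0.5706, -0.1025, 0.2402]
tcp_rot: [-0.0, 0.705, 0.709, -0.0]
force: [0.2, 0.7, 0.0]
gripper_width: 0.0855
[ 0.57063107 -0.10247368  0.24022658] (array([-2.5, -0.6,  0.2]), np.float64(90.35))
tin [[330.09802771 211.41328269]]
tape [[252.61217968 211.06313785]]
bot [[165.08981186 224.35919208]]
blk [[277.45612202 250.10537925]]
```

View pics/w1.png

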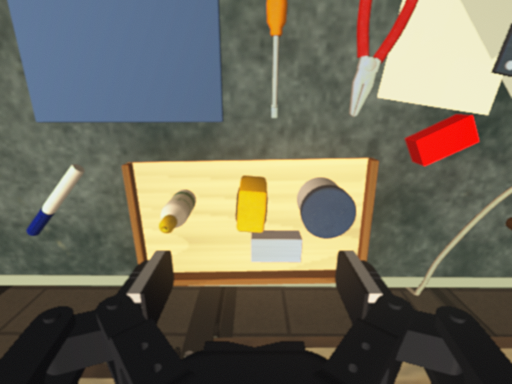

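Wrist view (image-down is +x): bottle cap at (167,225), tape at (252,205), tin lid at (328,211), steel block at (276,247). My predictions match within 2–4 px. Next I'll refine them.

```bash
python3 - <<'E'
from h import *
d=np.load('w1.npz'); img=d['img']; C=cam('wrist',dict(tcp_pos=d['p'],tcp_rot=d['r']))
hs=cv2.cvtColor(img,cv2.COLOR_RGB2HSV)
for n,(u,v) in dict(lid=(328,212),tinside=(316,185),tape=(252,190),tape2=(252,222),cap=(167,226),body=(180,205),blk=(276,240),blk2=(276,255)).items(): print(n,hs[v,u],end=' ')
print()
for n,lo,hi,roi,z in [("lid",(95,60,20),(120,255,150),(295,175,360,245),.068),("cap",(18,180,100),(30,255,255),(155,210,182,236),.1),("tape",(18,180,100),(32,255,255),(230,165,275,240),.076),("blk",(0,0,120),(179,50,255),(245,232,308,264),.038),("folder",(100,60,60),(125,255,255),(0,0,225,130),.008)]:
    c=blob(img,lo,hi,roi); b=cv2.boundingRect(c); P=ray(C,c,z); print(n,b,rect(P),np.round([P.min(0)*1000,P.max(0)*1000],0)[:,:2].tolist())
c=blob(img,(18,180,100),(32,255,255),(230,165,275,240))
print(c[::6].tolist())
E
python3 - <<'E'
import cv2,numpy as np
i=cv2.imread('pics/w1.png')[165:275,125:375]; cv2.imwrite('pics/w1c.png',cv2.resize(i,(800,352),interpolation=3))
E
```

```text
lid [107  60 107] tinside [ 17  67 183] tape [ 20 230 205] tape2 [ 26 225 241] cap [ 22 214 185] body [ 17  85 156] blk [ 40   7 209] blk2 [ 75  10 213] 
lid (312, 195, 43, 42) (array([620.2,  -5.2]), 58.3, 39.3, -19.7) [[592.0, -33.0], [645.0, 15.0]]
cap (159, 216, 17, 17) (array([ 616. , -197.5]), 21.1, 14.2, -29.1) [[607.0, -207.0], [626.0, -189.0]]
tape (237, 176, 30, 57) (array([ 602.4, -106.4]), 67.5, 33.1, -3.4) [[568.0, -123.0], [637.0, -90.0]]
blk (251, 239, 51, 23) (array([682.1, -72.9]), 68.5, 33.8, -89.6) [[665.0, -107.0], [699.0, -39.0]]
folder (7, 0, 216, 123) (array([ 448.8, -264.3]), 239.2, 133.7, -89.7) [[381.0, -384.0], [516.0, -145.0]]
[[244, 176], [241, 182], [240, 188], [238, 194], [238, 200], [237, 206], [237, 212], [237, 218], [237, 224], [239, 230], [245, 230], [251, 231], [257, 232], [262, 230], [263, 224], [264, 218], [265, 212], [265, 206], [266, 200], [266, 194], [265, 188], [265, 182], [261, 178], [255, 177], [249, 177]]
```

View pics/w1c.png

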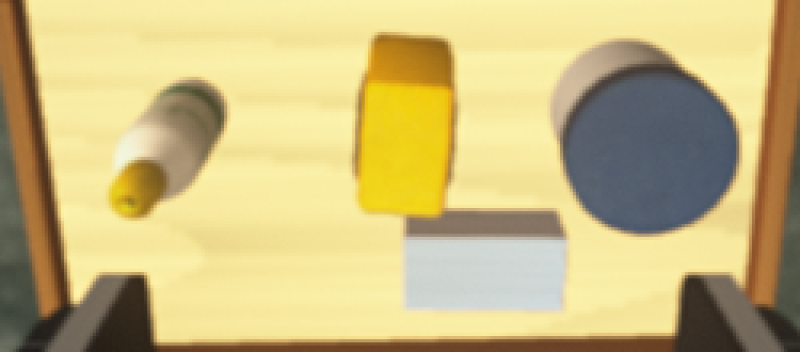

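```bash
python3 - <<'E'
from h import *
d=np.load('w1.npz'); C=cam('wrist',dict(tcp_pos=d['p'],tcp_rot=d['r']))
f=lambda x,y:(125+x/3.2-.35,165+y/3.2-.35)
for n,uv,z in [("lid",f(651,150),.068),("tapetop",f(404,149),.076),("tape tl",f(362,83),.076),("tr",f(453,86),.076),("br",f(441,216),.076),("bl",f(358,210),.076),("bot tip",f(131,200),.108),("blktop",f(484,274),.038),("blk L",f(405,236),.038),("blk R",f(564,238),.038)]:
    print(n,np.round(ray(C,uv,z)[0]*1000,1))
s=ctrl.read_state(); print(s['tcp_pos'],todelta(s,(.612,-.198,.24)))
E
```

```text
lid [613.2 -15.4  68. ]
tapetop [ 610.2 -107.    76. ]
tape tl [ 585.3 -121.9   76. ]
tr [586.2 -89.7  76. ]
br [636.8 -93.2  76. ]
bl [ 634.6 -123.9   76. ]
bot tip [ 616.2 -196.8  108. ]
blktop [682.3 -73.1  38. ]
blk L [ 664.5 -106.9   38. ]
blk R [665. -40.  38.]
[ 0.57066736 -0.10238365  0.24042352] (array([-95.9,  40.8,   0.4]), np.float64(90.34))
```

```bash
python3 -m pendant '[[0,-48,21,0,0],[0,-96,43,0,0],[0,-96,43,40,0],[0,-96,43,80,0],[0,-96,43,120,0],[0,-96,43,160,0],[0,-96,43,190,0],[0,-96,43,202,0]]' && python3 -m pendant '[[0,0,0,0,0],[255,0,0,0,0],[255,0,0,0,0],[255,0,0,0,0],[255,0,0,0,0],[255,0,0,0,0],[255,0,0,0,0]]'; python3 - <<'E'
from h import *
s=ctrl.read_state(); print(s['tcp_pos'],todelta(s,(.46,-.345,.04)),s['gripper_width'],s['force'])
E
```

```text
time: 3.4
tcp_pos: [0.6131, -0.198, 0.0363]
tcp_rot: [-0.001, 0.705, 0.709, -0.001]
force: [-0.5, -0.2, -0.2]
gripper_width: 0.0855
time: 4.28
tcp_pos: [0.6147, -0.1988, 0.0394]
tcp_rot: [0.001, 0.706, 0.708, 0.0]
force: [0.0, 0.4, 5.4]
gripper_width: 0.0299
[ 0.61469826 -0.19884917  0.03939578] (array([-145.6, -155.2,   -0.8]), np.float64(90.2)) 0.029913166446798017 [0.02600742 0.4004289  5.40680646]
```

```bash
python3 -m pendant '[[255,0,0,-20,0],[255,0,0,-60,0],[255,-20,-20,-100,0],[255,-60,-62,-100,0],[255,-100,-106,-100,0],[255,-136,-145,-100,0],[255,-146,-155,-100,0],[255,-146,-155,-100,0]]' && python3 -m pendant '[[255,0,0,30,0],[255,0,0,60,0],[255,0,0,85,0],[255,0,0,96,0],[255,0,0,99,0],[255,0,0,99,0],[255,0,0,99,0],[255,0,0,99,0]]' && python3 -m pendant '[[120,0,0,0,0],[60,0,0,0,0],[0,0,0,0,0],[0,0,0,0,0],[0,0,0,-20,0],[0,0,0,-60,0],[0,0,0,-110,0],[0,0,0,-160,0]]'; python3 - <<'E'
from h import *
s=ctrl.read_state(); print(s['tcp_pos'],todelta(s,(.6105,-.106,.2)),s['gripper_width'],s['force'])
E
```

```text
time: 5.28
tcp_pos: [0.459, -0.3457, 0.139]
tcp_rot: [0.0, 0.706, 0.708, 0.0]
force: [0.5, 1.4, -0.5]
gripper_width: 0.0299
time: 6.28
tcp_pos: [0.4598, -0.3453, 0.04]
tcp_rot: [0.0, 0.706, 0.708, 0.0]
force: [0.8, -0.0, -1.6]
gripper_width: 0.0295
time: 7.28
tcp_pos: [0.4593, -0.3451, 0.2009]
tcp_rot: [0.0, 0.706, 0.708, -0.0]
force: [1.1, -0.2, 0.1]
gripper_width: 0.0856
[ 0.45934303 -0.345134    0.20089763] (array([238.6, 152. ,   0.8]), np.float64(90.19)) 0.085562611294806 [ 1.0969606  -0.17729025  0.06200561]
```

```bash
python3 -m pendant '[[40,48,30,0,3.5],[75,96,60,0,3.5],[75,144,90,0,3.5],[75,192,121,0,3.5],[75,230,147,0,3.5],[75,239,152,0,3.5],[75,239,152,30,3.5],[75,239,152,60,3.5]]' && python3 - <<'E'
from h import *
s=ctrl.read_state(); img=optics.camera('wrist'); cv2.imwrite('pics/w2.png',img[:,:,::-1])
print(s['tcp_pos'],todelta(s,(.6105,-.106,.03)),s['gripper_width'])
E
```

```text
time: 8.28
tcp_pos: [0.6107, -0.106, 0.1389]
tcp_rot: [0.0, 0.727, 0.686, 0.0]
force: [-0.2, -0.7, -1.0]
gripper_width: 0.0605
[ 0.61073951 -0.10598087  0.13886901] (array([ -0. ,  -0.3, 108.9]), np.float64(86.68)) 0.0605427992883597
```

View pics/w2.png

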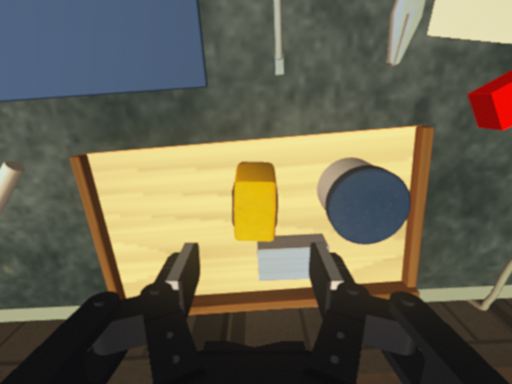

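The tape (255,200) is aligned with the jaws, which sit at u≈190 and 318, and the tin (368,205) is clear. I'll descend, grip and carry it to the folder.

```bash
python3 -m pendant '[[75,0,0,40,0],[75,0,0,80,0],[75,0,0,102,0],[75,0,0,109,0],[75,0,0,109,0],[255,0,0,109,0],[255,0,0,109,0],[255,0,0,109,0]]' && python3 -m pendant '[[255,0,0,0,0],[255,0,0,0,0],[255,0,0,0,0]]'; python3 - <<'E'
from h import *
s=ctrl.read_state(); print(s['tcp_pos'],todelta(s,(.395,-.27,.03)),s['gripper_width'],s['force'])
E
```

```text
time: 9.32
tcp_pos: [0.6117, -0.1057, 0.0321]
tcp_rot: [0.001, 0.727, 0.687, 0.001]
force: [-0.9, 1.1, 6.3]
gripper_width: 0.0335
time: 9.7
tcp_pos: [0.6117, -0.1057, 0.0321]
tcp_rot: [0.001, 0.727, 0.687, 0.001]
force: [0.4, 0.6, 5.9]
gripper_width: 0.0332
[ 0.61170999 -0.1057135   0.03208496] (array([-176.4, -206.9,    1.6]), np.float64(86.71)) 0.03316724656804907 [0.39208188 0.64976664 5.86133642]
```

```bash
python3 -m pendant '[[255,0,0,-20,0],[255,0,0,-60,0],[255,0,0,-100,0],[255,-40,-47,-100,0],[255,-85,-100,-100,0],[255,-130,-153,-100,0],[255,-166,-196,-100,0],[255,-176,-207,-100,0]]' && python3 -m pendant '[[255,0,0,0,0],[255,0,0,35,0],[255,0,0,70,0],[255,0,0,90,0],[255,0,0,98,0],[255,0,0,99,0],[255,0,0,99,0],[255,0,0,99,0]]'; python3 -m pendant '[[120,0,0,0,0],[75,0,0,0,0],[75,0,0,0,0],[75,0,0,0,0],[75,0,0,-20,0],[75,0,0,-60,0],[0,0,0,-110,0],[0,0,0,-160,0]]';  python3 - <<'E'
from h import *
s=ctrl.read_state(); print(s['tcp_pos'],todelta(s,(.614,-.0145,.2)),s['gripper_width'],s['force'])
E
```

```text
time: 10.7
tcp_pos: [0.3915, -0.2708, 0.1313]
tcp_rot: [0.0, 0.728, 0.686, 0.0]
force: [0.4, 1.3, -2.5]
gripper_width: 0.0335
time: 11.7
tcp_pos: [0.3947, -0.2694, 0.0321]
tcp_rot: [0.001, 0.727, 0.687, 0.0]
force: [0.4, 1.0, 0.1]
gripper_width: 0.0333
time: 12.7
tcp_pos: [0.3937, -0.2694, 0.1929]
tcp_rot: [0.0, 0.727, 0.686, -0.0]
force: [0.3, -0.0, 0.1]
gripper_width: 0.0854
[ 0.39370936 -0.26944045  0.19292413] (array([267.2, 205.2,  -7.1]), np.float64(86.69)) 0.08535274006706661 [ 0.31151934 -0.04756711  0.08780481]
```

```bash
python3 -m pendant '[[0,50,38,0,0],[0,100,76,0,0],[0,150,115,0,0],[0,200,153,0,0],[0,250,192,0,0],[0,267,205,0,0],[0,267,205,40,0],[0,267,205,60,0]]' && python3 - <<'E'
from h import *
s=ctrl.read_state(); img=optics.camera('wrist'); cv2.imwrite('pics/w3.png',img[:,:,::-1])
print(s['tcp_pos'],todelta(s,(.614,-.0145,.022)),s['gripper_width'])
E
```

```text
time: 13.7
tcp_pos: [0.6131, -0.0145, 0.1284]
tcp_rot: [-0.001, 0.727, 0.687, -0.001]
force: [-0.7, -0.6, 0.0]
gripper_width: 0.0854
[ 0.61312277 -0.01449189  0.12844121] (array([1.000e-01, 1.300e+00, 1.064e+02]), np.float64(86.71)) 0.0853725176173682
```

View pics/w3.png

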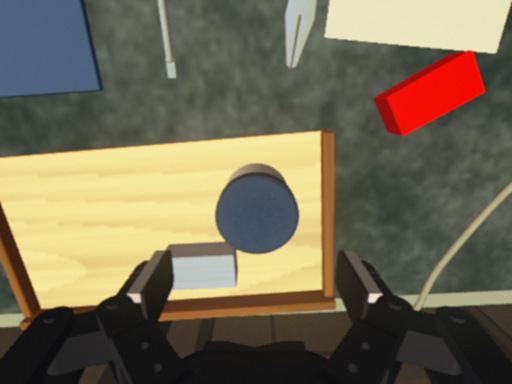

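The tin lid (257,210) is centred between the fingers (170/340), and the block (205,267) is clear. I'll grip it and move it to the folder.

```bash
python3 -m pendant '[[0,0,1,40,0],[0,0,1,80,0],[0,0,1,100,0],[0,0,1,106,0],[0,0,1,106,0],[255,0,1,106,0],[255,0,1,106,0],[255,0,1,106,0]]' && python3 -m pendant '[[255,0,0,0,0],[255,0,0,0,0]]'; python3 - <<'E'
from h import *
s=ctrl.read_state(); print(s['tcp_pos'],todelta(s,(.48,-.19,.022)),s['gripper_width'],s['force'])
E
```

```text
time: 14.75
tcp_pos: [0.6164, -0.0146, 0.0276]
tcp_rot: [0.001, 0.727, 0.687, 0.001]
force: [-0.7, 0.7, 6.3]
gripper_width: 0.0645
time: 15.0
tcp_pos: [0.6164, -0.0146, 0.0276]
tcp_rot: [0.001, 0.727, 0.687, 0.001]
force: [-0.6, 0.6, 7.1]
gripper_width: 0.0647
[ 0.61639339 -0.01459483  0.02758276] (array([-182.9, -126.1,    5.1]), np.float64(86.72)) 0.0647441917629018 [-0.64563888  0.57378125  7.12405403]
```

```bash
python3 -m pendant '[[255,0,0,-20,0],[255,0,0,-60,0],[255,0,0,-100,0],[255,-40,-28,-100,0],[255,-85,-59,-100,0],[255,-130,-90,-100,0],[255,-170,-117,-100,0],[255,-183,-126,-100,0]]' && python3 -m pendant '[[255,0,0,0,0],[255,0,0,35,0],[255,0,0,70,0],[255,0,0,90,0],[255,0,0,98,0],[255,0,0,99,0],[255,0,0,99,0],[255,0,0,99,0]]'; python3 -m pendant '[[40,0,0,0,0],[0,0,0,0,0],[0,0,0,0,0],[0,0,0,-10,0],[0,0,0,-40,0],[0,0,0,-80,0],[0,0,0,-130,0],[0,0,0,-180,0]]';  python3 - <<'E'
from h import *
s=ctrl.read_state(); print(s['tcp_pos'],todelta(s,(.65,-.072,.23)),s['gripper_width'],s['force'])
cv2.imwrite('pics/scene2.png',cv2.resize(optics.camera('scene')[120:360,150:450,::-1],(750,600),interpolation=3))
E
```

```text
time: 16.0
tcp_pos: [0.4772, -0.1919, 0.1265]
tcp_rot: [0.0, 0.728, 0.686, 0.0]
force: [0.4, -0.3, -1.3]
gripper_width: 0.0648
time: 17.0
tcp_pos: [0.4796, -0.1898, 0.0276]
tcp_rot: [0.001, 0.727, 0.687, 0.001]
force: [-2.8, 3.2, 5.7]
gripper_width: 0.0646
time: 18.0
tcp_pos: [0.4785, -0.1903, 0.2088]
tcp_rot: [0.0, 0.727, 0.686, 0.0]
force: [0.6, -0.7, -0.6]
gripper_width: 0.0854
[ 0.47846048 -0.19033521  0.20879641] (array([128. , 164.4, -21.1]), np.float64(86.69)) 0.08535305288851443 [ 0.59330085 -0.72648876 -0.6105172 ]
```

View pics/scene2.png

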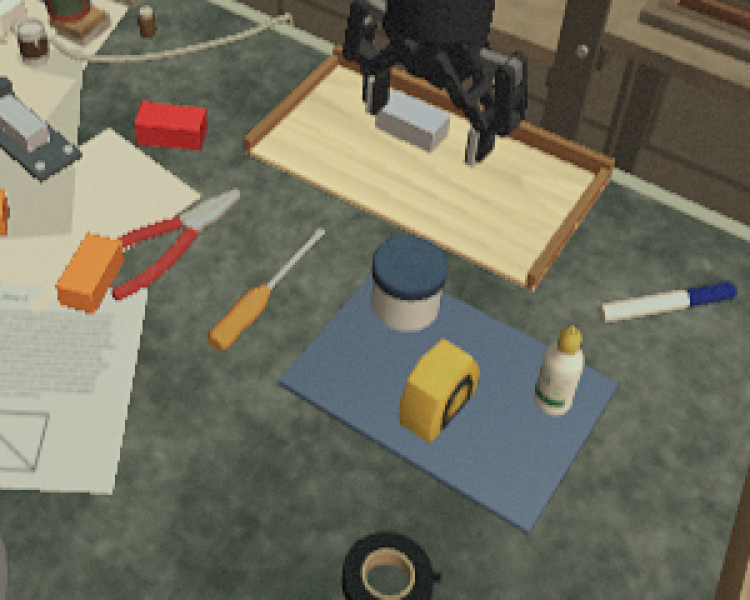

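Everything stands upright on the folder: tin (410,283), tape (440,390), bottle (560,370) in the crop. The block is still in the tray. Now I'll turn over the block and look closely.

```bash
python3 -m pendant '[[60,25,35,0,-10],[118,50,70,0,-20],[118,75,105,0,-30],[118,95,140,0,-40],[118,115,170,0,-50],[118,125,190,0,-60],[118,129,196,10,-70],[118,129,196,19,-80]]' && python3 -m pendant '[[118,0,0,0,-10],[118,0,0,0,-13.8],[118,0,0,0,-13.8],[118,0,0,0,-13.8]]'; python3 - <<'E'
from h import *
s=ctrl.read_state(); img=optics.camera('wrist'); np.savez('w4.npz',img=img,p=s['tcp_pos'],r=s['tcp_rot'])
cv2.imwrite('pics/w4.png',img[:,:,::-1])
print(s['tcp_pos'],todelta(s,(.682,-.073,.022)),s['gripper_width'],s['qpos'])
C=cam('wrist',s)
u,v=proj(C,(.682,-.073,.038))[0]; print(u,v)
c=blob(img,(0,0,120),(179,45,255),(int(u-60),int(v-70),int(u+60),int(v+70))); print(cv2.boundingRect(c),rect(ray(C,c,.038)))
E
```

```text
time: 19.05
tcp_pos: [0.6823, -0.0724, 0.1868]
tcp_rot: [-0.0, 0.113, 0.994, -0.0]
force: [-0.3, 0.1, -0.2]
gripper_width: 0.0462
time: 19.55
tcp_pos: [0.6818, -0.0727, 0.1875]
tcp_rot: [0.0, -0.004, 1.0, -0.0]
force: [1.2, -0.1, 0.3]
gripper_width: 0.0461
[ 0.68183492 -0.07274657  0.18753807] (array([-1.000e-01, -2.000e-01,  1.655e+02]), np.float64(-179.59)) 0.04611019841976039 [ 1.84433476e-01  2.66941971e-01  2.57277226e-01  1.56517729e-04
 -1.56093295e+00 -1.77240657e-01]
253.73441028212002 182.17810655265444
(237, 149, 33, 63) (array([683.1, -74.2]), 68.6, 33.9, 89.8)
```

View pics/w4.png

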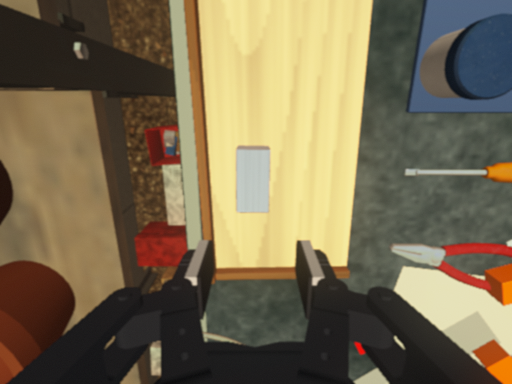

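The block (253,181) is centred between the fingers (205/303), parallel to them and about 45 mm from the rail. I'll descend and grip.

```bash
python3 -m pendant '[[118,-0.5,-1,50,0],[118,-0.5,-1,100,0],[118,-0.5,-1,140,0],[118,-0.5,-1,165,0],[118,-0.5,-1,178,0],[118,-0.5,-1,178,0],[118,-0.5,-1,178,0]]' && python3 -m pendant '[[255,0,0,0,0],[255,0,0,0,0],[255,0,0,0,0],[255,0,0,0,0]]' && python3 -m pendant '[[255,0,0,-10,0],[255,0,0,-40,0],[255,0,0,-80,0],[255,0,0,-120,0],[255,0,0,-120,0]]'; python3 - <<'E'
from h import *
s=ctrl.read_state(); print(s['tcp_pos'],s['gripper_width'],s['force'])
Rt=q(s['tcp_rot']); 
# stand face estimate
print(todelta(s,(.40,.21,.13)))
E
```

```text
time: 20.48
tcp_pos: [0.6833, -0.0738, 0.0111]
tcp_rot: [0.001, -0.004, 1.0, -0.0]
force: [-0.9, -0.7, -0.6]
gripper_width: 0.0459
time: 20.98
tcp_pos: [0.6836, -0.0736, 0.0115]
tcp_rot: [0.002, -0.005, 1.0, -0.0]
force: [0.7, 1.2, 5.1]
gripper_width: 0.035
time: 21.6
tcp_pos: [0.6836, -0.0739, 0.1333]
tcp_rot: [0.003, -0.004, 1.0, 0.0]
force: [0.5, 0.9, -3.5]
gripper_width: 0.0351
[ 0.68362865 -0.07385914  0.13328777] 0.035099026999019386 [ 0.51381224  0.90862624 -3.51332618]
(array([281.2, 286.3,   1.7]), np.float64(-179.51))
```

Gripped at 35 mm, with the block centre about 11.5 mm above the TCP. Next I'll carry it just past the stand, at height, so the wrist camera looks down on the reference block.

```bash
python3 -m pendant '[[255,20,35,-17,0],[255,50,92,-17,0],[255,80,149,-17,0],[255,110,206,-17,2],[255,140,263,-17,4],[255,170,320,-17,6],[255,205,385,-17,8],[255,226,428,-17,10.3]]' && python3 -m pendant '[[255,0,0,0,0],[255,0,0,0,0],[255,0,0,0,0]]'; python3 - <<'E'
from h import *
s=ctrl.read_state(); img=optics.camera('wrist'); np.savez('w5.npz',img=img,p=s['tcp_pos'],r=s['tcp_rot'])
cv2.imwrite('pics/w5.png',img[:,:,::-1])
print(s['tcp_pos'],s['gripper_width'],s['tcp_rot'],todelta(s,(.438,.264,.15)),s['qpos'])
print(proj(cam('wrist',s),[(.438,.264,.032),(.438+.006,.264+.0345,.032)]))
E
```

```text
time: 22.6
tcp_pos: [0.4531, 0.3477, 0.1439]
tcp_rot: [-0.001, 0.086, 0.996, -0.001]
force: [2.0, 1.0, -5.1]
gripper_width: 0.0351
time: 22.98
tcp_pos: [0.4557, 0.3456, 0.1454]
tcp_rot: [-0.0, 0.086, 0.996, -0.001]
force: [-0.6, 0.1, -3.8]
gripper_width: 0.035
[0.45573071 0.3455523  0.14537528] 0.03499182888667599 [-4.78941188e-04  8.62054027e-02  9.96277020e-01 -7.05875220e-04] (array([  3.5, -83.4,  -4.5]), np.float64(170.11)) [ 9.99353859e-01 -2.56107394e-02 -1.37298989e-01 -1.90173601e-04
 -1.46080362e+00 -1.17195795e+00]
[[257.95866229  99.81279768]
 [257.80417846 141.29370642]]
```

View pics/w5.png

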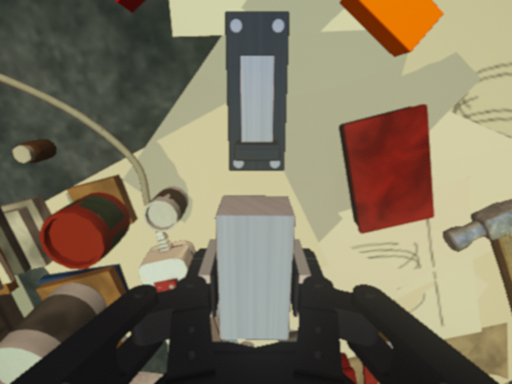

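The reference block is at (257,99), with the stop just below it at v≈145–155. The held block is square in the jaws at (256,275). I'll measure both.

```bash
python3 - <<'E'
from h import *
d=np.load('w5.npz'); img=d['img']; S=dict(tcp_pos=d['p'],tcp_rot=d['r']); C=cam('wrist',S)
hs=cv2.cvtColor(img,cv2.COLOR_RGB2HSV); print(hs[100,257],hs[100,233],hs[270,256],hs[204,256])
c=blob(img,(0,0,130),(179,70,255),(228,35,286,165)); P=ray(C,c,.032); print('ref',cv2.boundingRect(c),rect(P))
c=blob(img,(0,0,30),(179,255,110),(215,5,300,175)); print('foot',cv2.boundingRect(c),rect(ray(C,c,.01)))
e=blob(img,(0,0,165),(179,45,255),(212,205,300,345)); Q=ray(C,e,S['tcp_pos'][2]+.0265); r=rect(Q); print('held',cv2.boundingRect(e),r, 'in tool', (np.r_[r[0]/1000,S['tcp_pos'][2]+.0265]-S['tcp_pos'])@q(S['tcp_rot'])*1000)
E
```

```text
[ 99  19 177] [90 24 74] [ 81  15 171] [ 13  47 145]
ref (240, 56, 34, 86) (array([439.2, 264.3]), 68.6, 28.0, 80.1)
foot (225, 12, 64, 158) (array([438.7, 261.2]), 136.0, 54.6, 80.1)
held (216, 216, 77, 125) (array([455.5, 345.8]), 68.9, 34.4, 80.2) in tool [  0.29189302   0.16492701 -26.50004112]
```

```bash
python3 -m pendant '[[255,1,-40,0,0],[255,2,-85,0,0],[255,2.5,-118,0,0],[255,2.5,-118,35,0],[255,2.5,-118,70,0],[255,2.5,-118,85,0],[255,2.5,-118,85,0],[255,2.5,-118,85,0]]'; python3 - <<'E'
from h import *
s=ctrl.read_state(); print(s['tcp_pos'],s['tcp_rot'],s['gripper_width'],s['force'],todelta(s,(.4330,.2298,.0355)))
E
```

```text
time: 24.02
tcp_pos: [0.4338, 0.2314, 0.0631]
tcp_rot: [0.001, 0.085, 0.996, 0.001]
force: [0.1, 0.1, -4.7]
gripper_width: 0.0352
[0.43384911 0.23139838 0.06305929] [1.01909345e-03 8.54996540e-02 9.96337432e-01 7.00977626e-04] 0.03520934926664886 [ 0.12067491  0.07688203 -4.71785639] (array([ 0.6, -1.8, 27.6]), np.float64(170.19))
```

```bash
python3 -m pendant '[[255,0.5,-1.5,10,0],[255,0.5,-1.5,20,0],[255,0.5,-1.5,24,0],[255,0.5,-1.5,26,0],[255,0.5,-1.5,26,0],[255,0.5,-1.5,26,0]]'; python3 -m pendant '[[255,0,0,1,0],[255,0,0,1,0],[255,0,0,2,0],[255,0,0,2,0]]'; python3 - <<'E'
from h import *
s=ctrl.read_state(); print(s['tcp_pos'],s['tcp_rot'],s['gripper_width'],s['force'],todelta(s,(.439,.2643,.0355)))
E
```

```text
time: 24.78
tcp_pos: [0.4323, 0.2297, 0.0355]
tcp_rot: [0.0, 0.085, 0.996, 0.0]
force: [-0.4, -1.3, -3.4]
gripper_width: 0.0349
time: 25.28
tcp_pos: [0.4326, 0.2297, 0.0354]
tcp_rot: [0.001, 0.085, 0.996, 0.0]
force: [-6.6, -3.4, 8.9]
gripper_width: 0.0348
[0.43260911 0.22974968 0.03541961] [7.02559756e-04 8.51942427e-02 9.96364089e-01 2.23142083e-04] 0.03481654210031169 [-6.63713054 -3.42916588  8.93545693] (array([-0.4, 35.1, -0.1]), np.float64(170.23))
```

Contact came at TCP z 0.0354, which is the predicted height, with about 12 N of support. Now I'll slide it toward the stop.

```bash
python3 -m pendant '[[255,0,2,-0.5,0],[255,0,5,-0.5,0],[255,0,8,-0.5,0],[255,0,11,-0.5,0],[255,0,14,-0.5,0],[255,0,17,-0.5,0],[255,0,20,-0.5,0],[255,0,22,-0.5,0]]'; python3 -m pendant '[[255,0,2,0,0],[255,0,3.5,0,0],[255,0,5,0,0],[255,0,6.5,0,0],[255,0,8,0,0],[255,0,9.5,0,0],[255,0,11,0,0],[255,0,12,0,0]]'; python3 - <<'E'
from h import *
s=ctrl.read_state(); print(s['tcp_pos'],s['tcp_rot'],s['gripper_width'],s['force'],q(s['tcp_rot']).T@s['force'],todelta(s,(.439,.2643,.0355)))
E
```

```text
time: 26.28
tcp_pos: [0.4371, 0.2506, 0.0354]
tcp_rot: [0.001, 0.086, 0.996, -0.001]
force: [-0.8, -6.4, 4.4]
gripper_width: 0.0351
time: 27.28
tcp_pos: [0.4391, 0.2623, 0.0354]
tcp_rot: [0.001, 0.086, 0.996, -0.001]
force: [-1.0, -5.9, 4.3]
gripper_width: 0.0352
[0.4390843  0.26233187 0.03543726] [ 1.21986472e-03  8.55132104e-02  9.96336116e-01 -5.88784185e-04] 0.03518339728567768 [-0.96589853 -5.92317248  4.33237481] [-0.06849689 -6.00531129 -4.32642442] (array([ 0.4,  1.9, -0.1]), np.float64(170.19))
```

```bash
python3 -m pendant '[[255,0,0.7,0,0],[255,0,1.4,0,0],[255,0,2,0,0],[255,0,2,0,0]]'; python3 -m pendant '[[255,0,0.7,0,0],[255,0,1.4,0,0],[255,0,2,0,0],[255,0,2,0,0]]'; python3 - <<'E'
from h import *
s=ctrl.read_state(); print(s['tcp_pos'],q(s['tcp_rot']).T@s['force'],todelta(s,(.439,.2643,.0355)))
E
```

```text
time: 27.78
tcp_pos: [0.4394, 0.2642, 0.0355]
tcp_rot: [0.001, 0.086, 0.996, -0.001]
force: [-0.8, -6.6, 5.6]
gripper_width: 0.0347
time: 28.28
tcp_pos: [0.4395, 0.2643, 0.0355]
tcp_rot: [0.001, 0.086, 0.996, -0.003]
force: [-3.7, -13.8, 9.6]
gripper_width: 0.0348
[0.4394524  0.26428578 0.03550319] [  1.25519238 -14.28135332  -9.54961795] (array([ 0.4, -0.1,  0. ]), np.float64(170.17))
```

The block has met the stop: the TCP stalled at the predicted home position while the force rose to 14 N. I'll release it and check.

```bash
python3 -m pendant '[[255,0,-1,-0.5,0],[180,0,-1,-0.5,0],[100,0,-1,-0.5,0],[100,0,-1,-0.5,0],[100,0,-1,-20,0],[100,0,-1,-60,0],[60,0,30,-110,0],[0,0,60,-140,0]]';  python3 -m pendant '[[0,0,20,0,0],[0,0,20,0,0],[0,0,20,0,0]]'; python3 - <<'E'
from h import *
s=ctrl.read_state(); img=optics.camera('wrist'); np.savez('w6.npz',img=img,p=s['tcp_pos'],r=s['tcp_rot'])
cv2.imwrite('pics/w6.png',img[:,:,::-1]); C=cam('wrist',s)
u,v=proj(C,(.439,.264,.062))[0]; print(u,v,s['tcp_pos'],s['force'],s['gripper_width'])
c=blob(img,(0,0,140),(179,45,255),(int(u-35),int(max(0,v-70)),int(u+35),int(v+75))); print(cv2.boundingRect(c),rect(ray(C,c,.062)))
print(todelta(s,(.4796,-.1898,.2)))
E
```

```text
time: 29.28
tcp_pos: [0.4498, 0.3277, 0.1774]
tcp_rot: [0.002, 0.085, 0.996, 0.002]
force: [0.2, 0.0, -0.2]
gripper_width: 0.0809
time: 29.65
tcp_pos: [0.4521, 0.3456, 0.1734]
tcp_rot: [-0.0, 0.085, 0.996, -0.0]
force: [-0.6, 0.6, -0.4]
gripper_width: 0.0851
252.84864292635393 100.63658726558128 [0.45211156 0.34557615 0.17341064] [-0.56892537  0.55956478 -0.38312197] 0.08511044507195603
(232, 57, 42, 86) (array([439.3, 264.5]), 68.3, 34.2, 79.8)
(array([-118.2, -522.9,  -26.3]), np.float64(170.2))
```

View pics/w6.png

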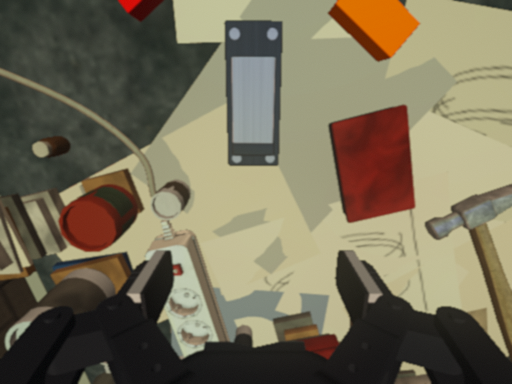

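The block is home: it measures (439.3,264.5) at 79.8° against the stand face (439.2,264.3) at 80.1°, lying flat and square at (253,100). Now the tin goes back.

```bash
python3 -m pendant '[[0,-12,-55,-10,10.4],[0,-25,-112,-20,20.8],[0,-39,-170,-27,31.2],[0,-52,-228,-27,41.6],[0,-65,-286,-27,52],[0,-78,-344,-27,62.4],[0,-91,-402,-27,72.8],[0,-104,-460,-27,83.5]]';  python3 -m pendant '[[0,0,0,0,0],[0,0,0,0,0]]'; python3 - <<'E'
from h import *
s=ctrl.read_state(); print(todelta(s,(.4796,-.1898,.14)),s['tcp_pos'])
E
```

```text
time: 30.7
tcp_pos: [0.4757, -0.1275, 0.2012]
tcp_rot: [0.0, 0.729, 0.684, 0.0]
force: [1.3, -0.0, -0.1]
gripper_width: 0.0854
time: 30.95
tcp_pos: [0.476, -0.1256, 0.2007]
tcp_rot: [0.0, 0.727, 0.686, 0.0]
force: [0.1, 0.2, 0.2]
gripper_width: 0.0852
(array([-63.9,   7.4,  60.7]), np.float64(86.66)) [ 0.47597268 -0.12555771  0.20074564]
```

```bash
python3 -m pendant '[[0,-40,7,0,0],[0,-64,7,10,0],[0,-64,7,50,0],[0,-64,7,90,0],[0,-64,7,130,0],[0,-64,7,165,0],[0,-64,7,177,0],[0,-64,7,177,0]]' && python3 -m pendant '[[255,0,0,0,0],[255,0,0,0,0],[255,0,0,0,0],[255,0,0,0,0]]' && python3 - <<'E'
from h import *
s=ctrl.read_state(); print(s['tcp_pos'],s['force'],s['gripper_width'],todelta(s,(.6164,-.0146,.0276)))
E
```

```text
time: 31.95
tcp_pos: [0.4798, -0.1888, 0.0241]
tcp_rot: [0.0, 0.727, 0.687, -0.0]
force: [-0.0, 0.3, 0.7]
gripper_width: 0.0855
time: 32.45
tcp_pos: [0.4813, -0.1896, 0.0262]
tcp_rot: [0.002, 0.727, 0.687, 0.001]
force: [0.3, 1.3, 6.4]
gripper_width: 0.0647
[ 0.48127145 -0.18958843  0.02619033] [0.27937772 1.25041793 6.36424922] 0.06473543160801559 (array([182.4, 124.9,  -1. ]), np.float64(86.73))
```

```bash
python3 -m pendant '[[255,0,0,-20,0],[255,0,0,-60,0],[255,0,0,-100,0],[255,40,28,-100,0],[255,85,59,-100,0],[255,130,90,-100,0],[255,170,117,-100,0],[255,183,126,-100,0]]' && python3 -m pendant '[[255,0,0,0,0],[255,0,0,35,0],[255,0,0,70,0],[255,0,0,90,0],[255,0,0,98,0],[255,0,0,99,0],[255,0,0,99,0],[255,0,0,99,0]]' && python3 -m pendant '[[40,0,0,0,0],[0,0,0,0,0],[0,0,0,0,0],[0,0,0,-10,0],[0,0,0,-40,0],[0,0,0,-80,0],[0,0,0,-130,0],[75,0,0,-170,0]]';  python3 - <<'E'
from h import *
s=ctrl.read_state(); print(s['tcp_pos'],todelta(s,(.3947,-.2694,.16)),s['gripper_width'],s['force'])
E
```

```text
time: 33.45
tcp_pos: [0.6168, -0.0119, 0.123]
tcp_rot: [-0.0, 0.727, 0.687, -0.0]
force: [-0.7, -0.4, -1.5]
gripper_width: 0.0649
time: 34.45
tcp_pos: [0.6167, -0.0144, 0.0262]
tcp_rot: [0.001, 0.727, 0.686, 0.001]
force: [-0.8, -1.3, 3.3]
gripper_width: 0.0648
time: 35.45
tcp_pos: [0.6163, -0.0142, 0.1982]
tcp_rot: [0.001, 0.727, 0.686, 0.001]
force: [-0.0, 0.2, 0.7]
gripper_width: 0.0695
[ 0.61631289 -0.01416528  0.19817534] (array([-267.6, -206.6,   37.6]), np.float64(86.7)) 0.06953578332201645 [-0.0242465   0.16791823  0.70277159]
```

```bash
python3 -m pendant '[[75,-45,-35,0,0],[75,-92,-71,0,0],[75,-139,-107,0,0],[75,-186,-143,0,0],[75,-233,-180,0,0],[75,-267,-206,0,0],[75,-267.5,-206.5,20,0],[75,-267.5,-206.5,50,0]]' && python3 -m pendant '[[75,0,0,40,0],[75,0,0,80,0],[75,0,0,108,0],[75,0,0,117,0],[75,0,0,117,0],[255,0,0,117,0],[255,0,0,117,0],[255,0,0,117,0]]' && python3 -m pendant '[[255,0,0,0,0],[255,0,0,0,0]]'; python3 - <<'E'
from h import *
s=ctrl.read_state(); print(s['tcp_pos'],todelta(s,(.6117,-.1057,.0321)),s['gripper_width'],s['force'])
E
```

```text
time: 36.45
tcp_pos: [0.3948, -0.2695, 0.1453]
tcp_rot: [0.001, 0.728, 0.686, 0.001]
force: [0.6, 0.2, -0.8]
gripper_width: 0.0599
time: 37.45
tcp_pos: [0.3955, -0.2695, 0.0295]
tcp_rot: [0.001, 0.727, 0.686, 0.001]
force: [0.0, 2.2, 5.8]
gripper_width: 0.0335
time: 37.7
tcp_pos: [0.3954, -0.2696, 0.0295]
tcp_rot: [0.001, 0.727, 0.686, 0.001]
force: [0.3, 1.1, 6.3]
gripper_width: 0.0337
[ 0.39544225 -0.26958185  0.02948086] (array([176. , 206.5,  -2.3]), np.float64(86.71)) 0.03371424789398084 [0.34295082 1.13305086 6.25417551]
```

```bash
python3 -m pendant '[[255,0,0,-20,0],[255,0,0,-60,0],[255,0,0,-100,0],[255,40,47,-100,0],[255,85,100,-100,0],[255,130,153,-100,0],[255,166,196,-100,0],[255,176,207,-100,0]]' && python3 -m pendant '[[255,0,0,0,0],[255,0,0,35,0],[255,0,0,70,0],[255,0,0,90,0],[255,0,0,98,0],[255,0,0,99,0],[255,0,0,99,0],[255,0,0,99,0]]' && python3 -m pendant '[[120,0,0,0,0],[75,0,0,0,0],[75,0,0,0,0],[75,0,0,0,0],[75,0,0,-20,0],[75,0,0,-60,0],[40,0,0,-110,0],[0,0,0,-165,0]]';  python3 - <<'E'
from h import *
s=ctrl.read_state(); print(s['tcp_pos'],todelta(s,(.4597,-.3452,.039)),s['gripper_width'],s['force'])
E
```

```text
time: 38.7
tcp_pos: [0.6125, -0.1029, 0.1257]
tcp_rot: [-0.001, 0.727, 0.687, -0.001]
force: [-0.3, -1.3, -1.3]
gripper_width: 0.0336
time: 39.7
tcp_pos: [0.6117, -0.1054, 0.0296]
tcp_rot: [0.0, 0.727, 0.686, 0.0]
force: [-1.5, 0.5, -0.6]
gripper_width: 0.0334
time: 40.7
tcp_pos: [0.6109, -0.1056, 0.1968]
tcp_rot: [0.0, 0.727, 0.686, 0.0]
force: [0.7, 0.7, 0.4]
gripper_width: 0.0854
[ 0.61094022 -0.10564029  0.19683629] (array([-247.8, -137.3,  157.8]), np.float64(86.69)) 0.08538264994682328 [0.72567482 0.70085701 0.44790829]
```

```bash
python3 -m pendant '[[0,-50,-28,0,0],[0,-100,-55,0,0],[0,-150,-83,0,0],[0,-200,-111,0,0],[0,-240,-133,0,0],[0,-248,-137,0,0],[0,-248,-137,20,0],[0,-248,-137,40,0]]' && python3 -m pendant '[[0,0,0,40,0],[0,0,0,80,0],[0,0,0,108,0],[0,0,0,118,0],[0,0,0,118,0],[255,0,0,118,0],[255,0,0,118,0],[255,0,0,118,0]]' && python3 -m pendant '[[255,0,0,0,0],[255,0,0,0,0],[255,0,0,0,0]]'; python3 - <<'E'
from h import *
s=ctrl.read_state(); p=s['tcp_pos']; print(p,todelta(s,p+np.array([.1549,.1465,0])),s['gripper_width'],s['force'])
E
```

```text
time: 41.7
tcp_pos: [0.4606, -0.3441, 0.1523]
tcp_rot: [-0.0, 0.727, 0.687, 0.0]
force: [0.4, 0.4, -0.2]
gripper_width: 0.0854
time: 42.7
tcp_pos: [0.4603, -0.3451, 0.0361]
tcp_rot: [0.0, 0.727, 0.686, 0.0]
force: [-1.1, -0.7, -1.0]
gripper_width: 0.0321
time: 43.08
tcp_pos: [0.4604, -0.3453, 0.0363]
tcp_rot: [0.0, 0.727, 0.686, 0.0]
force: [0.5, 0.2, 3.4]
gripper_width: 0.0299
[ 0.46035567 -0.34528329  0.03626336] (array([155.2, 146.2,   0. ]), np.float64(86.69)) 0.029852130868597188 [0.45469801 0.21228625 3.37943002]
```

```bash
python3 -m pendant '[[255,0,0,-20,0],[255,0,0,-60,0],[255,0,0,-100,0],[255,40,38,-100,0],[255,85,80,-100,0],[255,125,118,-100,0],[255,150,141,-100,0],[255,155,146,-100,0]]' && python3 -m pendant '[[255,0,0,0,0],[255,0,0,35,0],[255,0,0,70,0],[255,0,0,90,0],[255,0,0,98,0],[255,0,0,99,0],[255,0,0,99,0],[255,0,0,99,0]]' && python3 -m pendant '[[120,0,0,0,0],[60,0,0,0,0],[40,0,0,0,0],[40,0,0,0,0],[40,0,0,-20,0],[40,0,0,-60,0],[40,0,0,-110,0],[40,0,0,-165,0]]' && python3 -m pendant '[[40,40,-20,-20,0],[40,90,-43,-40,0],[40,90,-43,-40,0],[40,90,-43,-40,0]]'; python3 - <<'E'
from h import *
s=ctrl.read_state(); img=optics.camera('wrist'); np.savez('w7.npz',img=img,p=s['tcp_pos'],r=s['tcp_rot'])
a=cv2.imread('pics/top0.png'); b=optics.camera('top')[:,:,::-1]
o=np.zeros((590,800,3),np.uint8); o[:384,:512]=img[:,:,::-1]
o[390:,:350]=cv2.resize(a[105:180,220:350],(350,200),interpolation=3); o[390:,360:710]=cv2.resize(b[105:180,220:350],(350,200),interpolation=3)
o[:300,514:]=cv2.resize(b[190:240,120:168],(286,300),interpolation=3)
cv2.imwrite('pics/w7.png',o); cv2.imwrite('pics/top7.png',b); print(s['tcp_pos'],s['force'])
C=cam('wrist',s); print(proj(C,[(.614,-.0145,.068),(.6105,-.1065,.076),(.616,-.197,.108)]))
E
```

```text
time: 44.08
tcp_pos: [0.6157, -0.1969, 0.1344]
tcp_rot: [-0.001, 0.726, 0.687, -0.001]
force: [0.0, -0.4, -0.9]
gripper_width: 0.0301
time: 45.08
tcp_pos: [0.6155, -0.1989, 0.0381]
tcp_rot: [0.001, 0.727, 0.686, 0.001]
force: [-0.4, 0.7, -1.0]
gripper_width: 0.0298
time: 46.08
tcp_pos: [0.6145, -0.1989, 0.2049]
tcp_rot: [0.0, 0.727, 0.686, 0.0]
force: [0.9, -0.0, 0.1]
gripper_width: 0.0721
time: 46.58
tcp_pos: [0.5772, -0.1064, 0.2431]
tcp_rot: [0.001, 0.727, 0.687, 0.001]
force: [0.6, -0.6, 0.6]
gripper_width: 0.072
[ 0.57717089 -0.1063778   0.243052  ] [ 0.55848241 -0.63487392  0.59048603]
[[334.23285273 201.27017421]
 [256.54942137 204.98575494]
 [172.21107701 224.82468936]]
```

View pics/w7.png

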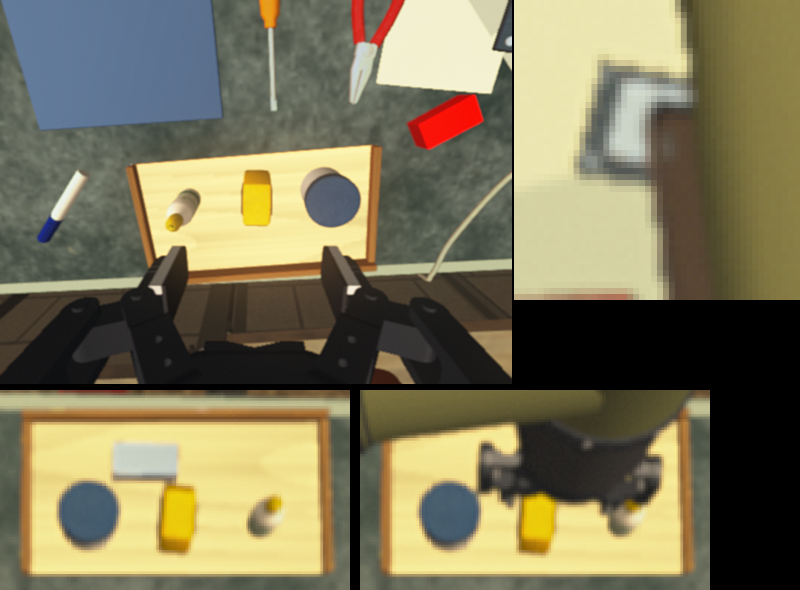

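The tin lid (332,200), tape top (257,203) and bottle cap (173,224) lie within about 2 px (2–3 mm) of where their starting positions project. All are upright, the tape is parallel to the tray's x axis, and the gripper is clear. I'll hand in the job.

```bash
python3 -m pendant '[[40,0,0,0,0],[40,0,0,0,0],[40,0,0,0,0],[40,0,0,0,0]]' && python3 -c "
from plant import ctrl
print(ctrl.close_job())"
```

```text
time: 47.18
tcp_pos: [0.5772, -0.1066, 0.2417]
tcp_rot: [-0.0, 0.727, 0.686, -0.0]
force: [-0.1, -0.2, 0.3]
gripper_width: 0.072
the job is handed in; nothing more can be done
None
```

The job is done and handed in at about 47 s. No verdict is reported, so what follows rests on my own measurements.

- **Clearing the tray:** I stood the bottle, tape measure and tin upright on the blue folder. The gauge block was still in the tray, as seen in the scene camera.
- **Gauge block:** I laid it on the reference block with about 35 mm overhanging. Contact came at the predicted height, with about 12 N of support. I slid it along until it stalled against the stop at the predicted home position, with the force rising to about 14 N, then let go. The close look afterwards put its centre at (439.3, 264.5) mm and 79.8°, against (439.2, 264.3) mm and 80.1° for the reference block.
- **Putting things back:** I returned the tin, tape measure and bottle by reversing the moves that had carried them out. The last wrist view showed all three upright within about 2–3 mm of where they started, with the tape measure about 3.5° off world x, as at the start. The gripper was clear of everything.

No check failed or disagreed. In the last top view the arm partly hid the stand, so the block's final position rests on the close look taken just after release. Nothing went near the stand after that.

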